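Empty the beaker, then unbolt and hold the drying cage's gate

TASK

Get the small beaker ready to be put away: tip the three stirring bars out of it into the white tub and stand it back upright on its round mat. Then take the knob of the cage's sagging bolt, lift the bolt over the bent lip of its keeper while drawing it back, and swing the gate ajar to about 30 degrees. The gate closes itself when let go, so finish still holding it there with the gripper; do not knock the vials or the petri dish about.

Things in the scene. Friction and masses are not known exactly. Their poses are not given: they have to be found in the camera images.
- beaker: small clear glass beaker with a pouring lip, open at the top, standing on the mat. Body 52 mm across, 71 mm high, wall about 2 mm, floor 2 mm; about 55 g. Origin at the middle of its underside (the body's axis passes 3 mm to its +y), z up along its axis; the pouring lip points to its -y
- bar1: white smooth slippery stirring bar, 10 mm thick, 38 mm long (its y axis), 12 g, in the beaker. Origin in the middle of its underside as it lies (5 mm off its axis)
- bar2: second stirring bar, like bar1
- bar3: third stirring bar, like bar1
- tub: round white plastic tub, open at the top, loose, 0.3 kg: 141 mm across the rim, 112 mm inside at the floor, 92 mm high. Origin at the middle of its underside, z up
- mat: round dark rubber mat, 120 mm across, 3 mm thick, fixed, with a 1 mm raised edge 3 mm wide. Origin at the middle of its underside
- cage: small fixed drying cage of aluminium profiles and clear sheet: 150 mm deep (x), 260 mm wide (y), 150 mm high. Origin at the middle of its underside; its front, with the gate, faces its own -x, towards the robot. The hinge is at the +y (left) end of the front, the keeper at the -y (right) end
- gate: barred gate 200 mm wide, from 19 to 144 mm above the worktop, 12 mm thick, carrying the bolt. Origin on the vertical hinge axis at worktop height; the leaf runs to its own -y, its outer face looks to its own -x. A spring of about 0.2 N m shut, 0.33 N m at 0.5 rad closes it; held at the knob that is 2 to 3 N
- gate_swing (a joint): gate angle in rad: 0 shut, growing as it swings out towards the robot (clockwise seen from above, about the origin of gate), at most 1.3. With the bolt in the keeper it has only 0.02 rad of play
- bolt_knob (a point): middle of the bolt's upright round black knob, 16 mm thick, 44 mm high, top 20 mm wide, free all round, to be pinched from above. It stands 45 mm in front of the gate's mid-plane. This point is 165 mm above the worktop when the bolt sags (15 mm above the cage's roof), 24 mm below the knob's top, and 145 mm from the hinge along the leaf when the bolt is shot (100 mm when fully drawn)
- bolt_draw (a joint): how far the bolt is drawn along the gate towards the hinge (the gate's +y), m: 0 shot, 0.045 fully drawn; stiff by about 1 N, stays where it is left. Its tip is clear of the keeper from 0.027 on
- bolt_lift (a joint): how high the loose bolt is lifted in its worn barrel, m: 0 sagging (it falls back by its own weight of 1.5 N), at most 0.014. A nose under the bolt's tip stands behind the keeper's bent lip: sagging, the bolt stops at a draw of 0.006; lifted by more than 8 mm it passes, and must stay lifted until drawn 24 mm
- vial_a: capped glass sample vial standing upright, 25 mm across, 64 mm high; a bystander, leave alone
- vial_b: second vial, like vial_a; leave alone
- dish: covered petri dish, 91 mm across, 16 mm high; a bystander, leave alone
Things that resemble listed ones, but are neither listed nor needed, are in the scene too. Leave any black, blue or brown look-alike of the beaker alone.

How it is judged (in metres and radians):
On the way, in this order (a step that is already met when the one before it is completed fails the run):
1. the beaker, off its mat, is tipped well over (angle between beaker's own z axis and vertical above 1.2 rad and height (world z) of beaker above 0.08 m).
2. all three stirring bars lie in the tub (horizontal distance between each of bar1, bar2, bar3 and tub below 0.065 m and height (world z) of each of bar1, bar2, bar3 below 0.07 m), for 0.2 s.
3. the beaker stands upright on its mat, let go (angle between beaker's own z axis and vertical below 0.12 rad and horizontal distance between beaker and mat below 0.045 m and height (world z) of beaker below 0.008 m and contact force between the fingers and beaker below 0.05 N), for 0.2 s.
4. the bolt is drawn clear of the keeper (value of joint bolt_draw above 0.026 m), for 0.1 s.
At the end, for the whole second after the job is handed in: The gate stands still at 0.35 to 0.70 rad, held by the fingers (over 0.5 N), not propped by tub or beaker; the beaker stands upright (within 0.12 rad) on its mat, middle within 45 mm of the mat's; the tub is upright with all three stirring bars in it (all of step 2 and value of joint gate_swing between 0.35 and 0.7 rad and velocity of joint gate_swing between -0.1 and 0.1 rad/s and contact force between the fingers and gate above 0.5 N and contact force between each of tub, beaker and gate below 0.05 N and angle between beaker's own z axis and vertical below 0.12 rad and horizontal distance between beaker and mat below 0.045 m and height (world z) of beaker below 0.008 m and linear speed of beaker below 0.02 m/s and angle between tub's own z axis and vertical below 0.1 rad); the arm keeps its last pose, push and grip.
It fails at once if a vial or the petri dish is knocked away (distance of any of vial_a, vial_b, dish from where it was at the start of the episode above 0.04 m).
It also fails if it takes over 72 s, if anything falls off the work surface, if the arm or the gripper's body presses on something with over 40 N, if the wrist force passes 120 N, or if a joint passes its speed limit or range.

ROBOT

A 6-joint arm with a two-finger parallel gripper is mounted at the origin on a cart in front of the work surface, level with it; the furniture and walls round the work are solid. World frame = base frame: x ahead of the robot, y to its left, z up, the work surface at z = 0. Lengths are in mm, angles in rad, forces in N, time in s.
With the tool pointing down it reaches from about 275 to 1000 mm from the base axis. Payload 8.4 kg.
Tool frame: the origin (TCP) lies at the very end of the fingers, on their centre line; the grasp point (between the pads) lies 19 mm behind it; z points along the fingers, y is the line along which they close (so a half turn about z gives the same grasp; the last joint's range is limited). The gripper opens to 85 mm and grips with 20 to 120 N. Pads are 22 mm wide; open, the fingers measure 114 mm over their backs; the gripper's body (76 mm by 85 mm) begins 54 mm behind the grasp point. The pads swing forward as they close: fully open they stand 13 mm farther back than shut.
Start: joints at [-1.295, 0.353, 1.633, -0, 1.155, -0.002], TCP at [171.399, -601.041, 231.281] pointing down, gripper open.
Joint ranges: [-2.63, 2.63], [-0.92, 2.1], [0.06, 2.66], [-1.3, 4.44], [0, 2.69], [-3.02, 3.02]. Speed limits (rad/s): [2.22, 2.22, 2.79, 3.14, 3.14, 3.14].

INTERFACE

Orientations are given as [roll, pitch, yaw] about the fixed x, y, z axes, in that order (R = Rz(yaw) Ry(pitch) Rx(roll)).
In Python, from rig import sensors, grab_frame, camera_params, order gives the robot as it stands. The module is installed in compiled form; this text tells all that it offers.
- The arm moves only by the tool move_arm, never from a script. Its argument "motion" is a list of rows, each a list of 7 numbers: the turn, a rotation vector about the tool's x, y, z in a scale on which 1.0 is 180 degrees, then the shift along the tool's x, y, z in parts of the range, where 1.0 means 0.6 m, then the finger opening in m, from 0 to 0.0854. A call has 1 to 8 rows; each row is the pose to reach, as a shift and turn from the pose commanded when the call began, along the tool's axes at that moment; what a row does not reach only later rows make up. A row lasts 1/8 s, in which the tool goes at most 62.5 mm and 10.7 degrees, less where a joint would pass 70% of its speed; a pose out of reach is approached as far as the arm can. A call with a gripper value outside its range is refused whole. The fingers move at their own pace and stop on an object; "grip_force" is the grip in N (left out, the last holds). Time passes only in rows, so rows that repeat a pose let the fingers close. It gives the time, the measured TCP pose, the force, the opening and the grip force at its end, in the units of the state.
- sensors.sense(): the state, without advancing time (a new reading comes with each control period).
- grab_frame(name): name is "scene" or "top" or "wrist"; returns (picture, depth): 384x512x3 uint8, red, green, blue; 384x512 float32, mm along the optical axis (not along the pixel's ray), 0 where there is no reading.
- camera_params(name): a dict with "camera_matrix" (3x3 intrinsics, pixels), "k1" (the pictures are not rectified: a ray, as slopes to the right and down, at radius r is drawn at 1 + k1 r^2 times it, then the intrinsics apply), "world_from_camera" (4x4, takes a point from camera to world coordinates). Camera axes: x right, y down, z forward; pixel columns grow to the right and rows downward; lengths in mm; the calibration is good to about 2 mm. A picture is of the moment at which its call begins: read the wrist's pose just before it. camera_params takes no time and is no camera call; for the wrist camera it gives the pose at the moment of the call.
- order.sign_off(): hands the job in; it is judged then, once.
The state is a dict: "clock": time; "qpos": joint angles; "qvel": joint speeds; "joint_efforts": joint torques, N m; "eef_pos": TCP position; "tcp_rot": TCP orientation; "contact_force": force on the tool from outside, world axes, zero at the start; "wrist_torque": the same for the moment, N m; "opening": opening from 0.0 (shut) to 1.0 (fully open); "grasp_force": force on a finger pad.
Only numpy, scipy, OpenCV 4.12 (cv2) and the standard library are available. Lean on these libraries where they do the work, as an engineer would, in place of code of your own. Each camera call takes 0.05 s, during which the arm holds its last target. There are 200 camera calls.

## Working session

There is one attempt and no reset: what is moved stays moved. The work goes in short steps, Python scripts to look and compute and a tool call to move; the robot and the scene stay as the last step left them, time stands still between calls to the robot, and variables do not carry over. Pictures are saved under pics/ and viewed, at most 10 in all, crops included, and the job is handed in when it is done.

Besides the shell and the picture viewer there is one more tool, called after "Call:" as a command line: name --pt "numbers of a row" for each row, then --argument value for the rest. move_arm: Moves the arm, as the interface text tells. Its arguments: {"type":"object","properties":{"motion":{"type":"array","items":{"type":"array","items":{"type":"number"}}},"grip_force":{"type":"number"}},"required":["motion"]}

```bash
mkdir -p pics
cat > h.py <<'E'
import numpy as np, cv2
from rig import sensors, grab_frame, camera_params, order
from scipy.spatial.transform import Rotation as R
def snap(n,f):
    p=camera_params(n); im,d=grab_frame(n)
    np.savez(f'pics/{f}.npz',im=im,d=d,K=p['camera_matrix'],k1=p['k1'],T=p['world_from_camera'])
    cv2.imwrite(f'pics/{f}.png',im[:,:,::-1]); return im,d
def ray(f,u,v):
    z=np.load(f'pics/{f}.npz'); K=z['K']; k=float(z['k1'])
    a=np.array([(u-K[0,2])/K[0,0],(v-K[1,2])/K[1,1]]); b=a.copy()
    for _ in range(20): b=a/(1+k*(b@b))
    T=z['T']; return T[:3,3],T[:3,:3]@np.array([b[0],b[1],1.]),z['d']
def atz(f,u,v,h):
    o,r,_=ray(f,u,v); return o+r*(h-o[2])/r[2]
def dep(f,u,v):
    o,r,d=ray(f,u,v); return o+r*d[int(round(v)),int(round(u))]
def crop(f,x0,y0,x1,y1,out,s=4):
    im=cv2.imread(f'pics/{f}.png')[y0:y1,x0:x1]
    cv2.imwrite(f'pics/{out}.png',cv2.resize(im,None,fx=s,fy=s,interpolation=cv2.INTER_CUBIC))
E
python3 - <<'E'
from h import *
a,_=snap('scene','s0'); b,_=snap('top','t0')
print(camera_params('scene')['world_from_camera'],camera_params('top')['world_from_camera'])
s=sensors.sense(); print(s)
cv2.imwrite('pics/both.png',cv2.resize(np.vstack([a,b])[:,:,::-1],None,fx=.78,fy=.78))
E
```

```text
[[-4.40723993e-01 -4.32899796e-01  7.86358779e-01 -4.83448433e+02]
 [-8.97580435e-01  2.22845598e-01 -3.80380339e-01  5.37357240e+02]
 [-1.05700210e-02 -8.73462996e-01 -4.86775789e-01  8.03332124e+02]
 [ 0.00000000e+00  0.00000000e+00  0.00000000e+00  1.00000000e+00]] [[ 3.85133131e-03 -9.85224138e-01  1.71226649e-01  3.89168416e+02]
 [-9.99950253e-01 -2.21880331e-03  9.72466113e-03  1.65866380e+01]
 [-9.20105262e-03 -1.71255584e-01 -9.85183671e-01  1.41570926e+03]
 [ 0.00000000e+00  0.00000000e+00  0.00000000e+00  1.00000000e+00]]
{'clock': 0.1, 'qpos': array([-1.29538328e+00,  3.53564918e-01,  1.63404098e+00, -3.42321326e-06,
        1.15522950e+00, -2.37217168e-03]), 'qvel': array([-0.00034366, -0.00108408, -0.0015842 , -0.00064822, -0.00127901,
       -0.00099054]), 'joint_efforts': array([ 6.09745912e-04, -6.06356835e+01, -3.42820108e+01, -1.96062626e-05,
        3.93850700e-03,  1.51413474e-05]), 'eef_pos': array([ 171.29151526, -600.62680234,  230.6535303 ]), 'tcp_rot': array([-3.14034990e+00,  1.82120801e-07,  2.77786599e-01]), 'contact_force': array([ 0.28797291,  0.97603193, -0.03056161]), 'wrist_torque': array([-0.02304957,  0.02575634, -0.00339307]), 'grasp_force': 0.0, 'opening': 0.9984644535379936}
```

View pics/s0.png

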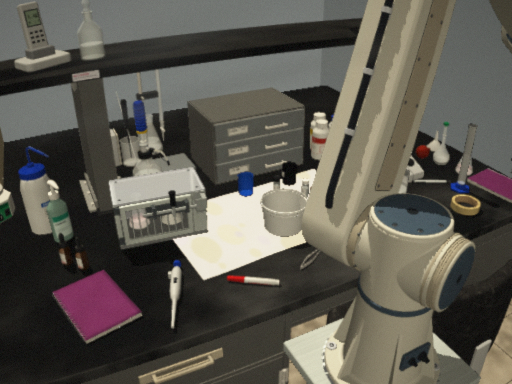

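View pics/t0.png

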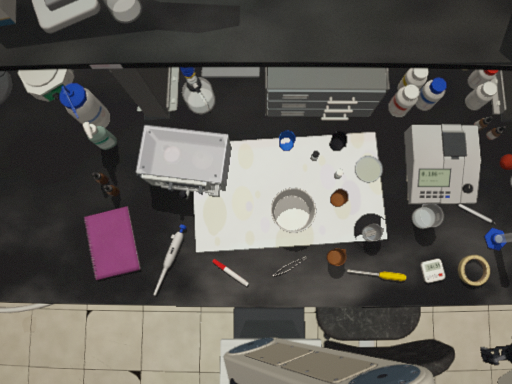

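Run:
```python
from h import *
crop('t0',250,130,450,275,'c1',4)
for n,u,v,h in [('tubrim',293,208,92),('beakrim',371,230,74),('other',428,217,60),('dish',368,168,16),('brown1',339,198,70),('brown2',336,257,70)]:
    print(n,atz('t0',u,v,h).round(),dep('t0',u,v).round())
```

```text
tubrim [557. -67.  92.] [568. -73.   4.]
beakrim [ 491. -309.   74.] [ 495. -322.   19.]
other [ 533. -495.   60.] [ 535. -505.   35.]
dish [ 699. -320.   16.] [ 701. -322.   11.]
brown1 [ 591. -213.   70.] [ 602. -225.   -1.]
brown2 [ 409. -199.   70.] [ 410. -211.   -4.]
```

View pics/c1.png

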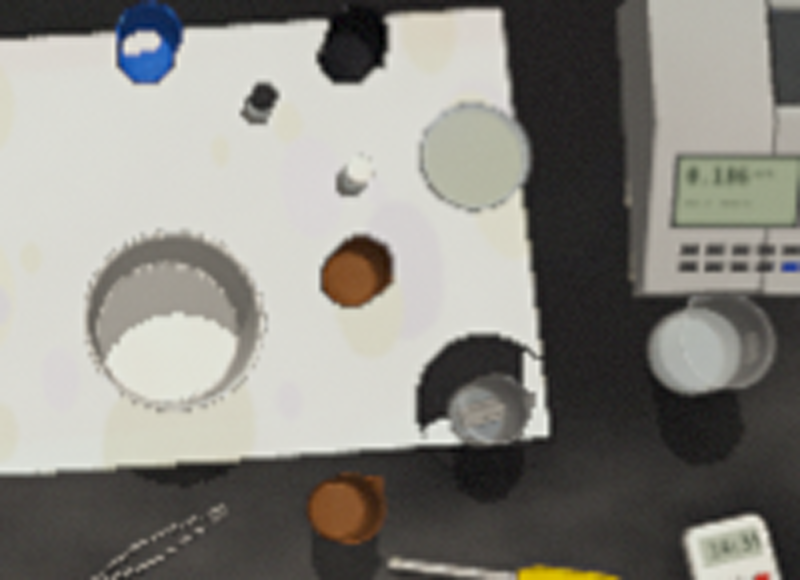

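```bash
cat >> h.py <<'E'
def Rt(psi,tilt,roll=0,half=0):
    # tool z: azimuth psi, tilt below horizontal (deg); y horizontal; then roll about tool z
    p,t=np.radians([psi,tilt]); z=np.array([np.cos(t)*np.cos(p),np.cos(t)*np.sin(p),-np.sin(t)])
    y=np.array([-np.sin(p),np.cos(p),0]); x=np.cross(y,z)
    return R.from_matrix(np.c_[x,y,z])*R.from_rotvec([0,0,np.radians(roll)+np.pi*half])
def go(pos,rot=None,start=None):
    # print rotvec + shift (m) from current (or given (pos,rot)) pose
    if start is None:
        s=sensors.sense(); start=(s['eef_pos'],R.from_euler('xyz',s['tcp_rot']))
    p0,r0=start; rot=r0 if rot is None else rot
    rv=(r0.inv()*rot).as_rotvec(); d=r0.inv().apply(np.array(pos)-p0)/1000
    print('rv',rv.round(3),'d',d.round(4),'rows',round(max(np.degrees(np.linalg.norm(rv))/10.7,np.linalg.norm(d)/.0625),1))
    return rv,d
def st():
    s=sensors.sense(); print(round(s['clock'],2),'q',s['qpos'].round(3),'p',s['eef_pos'].round(1),'rpy',s['tcp_rot'].round(3),'F',s['contact_force'].round(1),'g',round(s['grasp_force'],1),'o',round(s['opening'],3))
E
python3 - <<'E'
from h import *
for half in (0,1): go([330,-309,300],Rt(0,45,0,half))
go([330,-309,300],Rt(-32,90,0,0));go([330,-309,300],Rt(-32,90,0,1))
E
```

```text
rv [-1.103 -0.156 -2.662] d [ 0.2326 -0.237  -0.0691] rows 15.5
rv [-0.11   0.78   0.263] d [ 0.2326 -0.237  -0.0691] rows 5.4
rv [-1.000e-03 -1.000e-03 -2.305e+00] d [ 0.2326 -0.237  -0.0691] rows 12.3
rv [-0.001  0.001  0.836] d [ 0.2326 -0.237  -0.0691] rows 5.4
```

Units first: shifts go in shares of 0.6 m and turns go in shares of 180 degrees. So -0.237 m / 0.6 = -0.395, 0.2326 m / 0.6 = 0.3877, 0.78 rad / 3.1416 = 0.2483.

Call:
move_arm --pt "-0.035 0.2483 0.0837 0.3877 -0.395 -0.1152 0.085" --pt "-0.035 0.2483 0.0837 0.3877 -0.395 -0.1152 0.085" --pt "-0.035 0.2483 0.0837 0.3877 -0.395 -0.1152 0.085" --pt "-0.035 0.2483 0.0837 0.3877 -0.395 -0.1152 0.085" --pt "-0.035 0.2483 0.0837 0.3877 -0.395 -0.1152 0.085" --pt "-0.035 0.2483 0.0837 0.3877 -0.395 -0.1152 0.085" --pt "-0.035 0.2483 0.0837 0.3877 -0.395 -0.1152 0.085" --pt "-0.035 0.2483 0.0837 0.3877 -0.395 -0.1152 0.085"

```text
clock: 1.1
eef_pos: [330.1, -310.1, 300.6]
tcp_rot: [3.139, -0.785, 0.002]
contact_force: [-0.3, -1.2, 0.0]
opening: 0.995
grasp_force: 0.0
```

Run:
```python
from h import *
st(); snap('wrist','w0')
go([330,-309,300],Rt(0,45,0,1))
```

```text
1.1 q [-1.299 -0.111  2.251  0.944  0.998 -0.268] p [ 330.1 -310.1  300.6] rpy [ 3.139e+00 -7.850e-01  2.000e-03] F [-0.3 -1.2  0. ] g 0.0 o 0.995
rv [0.001 0.    0.001] d [-0.0003 -0.0014  0.0003] rows 0.0
```

View pics/w0.png

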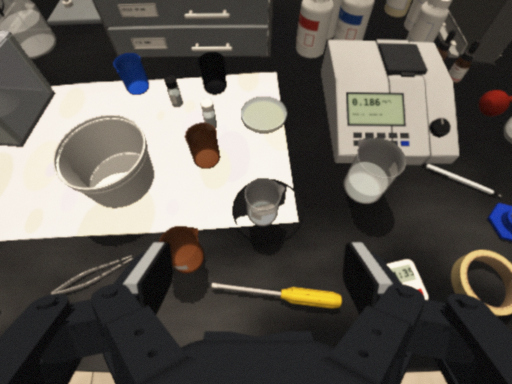

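Run:
```python
from h import *
crop('w0',210,150,320,250,'c2',6)
```

```text
(no output)
```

View pics/c2.png

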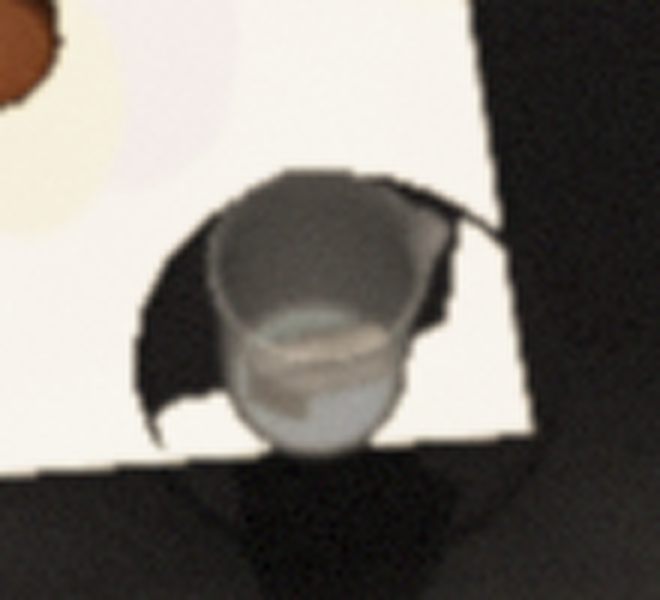

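Run:
```python
from h import *
from scipy.optimize import least_squares
def fit(pts,h,r):
    P=np.array([atz('w0',210+u/6,150+v/6,h)[:2] for u,v in pts]); 
    f=lambda c:np.hypot(*(P-c[:2]).T)-c[2]
    s=least_squares(f,[*P.mean(0),r]); print(s.x.round(1),s.fun.round(1)); 
fit([(137,345),(155,440),(185,245),(220,208),(400,180),(450,205),(505,242),(175,475),(515,490),(210,510)],4,60)
fit([(210,260),(232,205),(290,172),(350,172),(400,205),(225,310),(250,345),(315,363),(380,345),(410,310)],74,26)
fit([(240,405),(265,437),(315,457),(365,437),(395,400)],5,26)
print(atz('w0',210+447/6,150+228/6,74))
c=[('tubL',58,160),('tubR',148,160)]
P=np.array([atz('w0',u,v,92)[:2] for u,v in [(57,160),(148,155),(100,117),(75,130),(130,125),(140,180),(100,205),(70,187)]])
s=least_squares(lambda c:np.hypot(*(P-c[:2]).T)-c[2],[557,-67,70]);print(s.x,s.fun.round(1))
P=np.array([atz('t0',250+u/4,130+v/4,92)[:2] for u,v in [(88,315),(265,325),(175,231),(120,250),(230,253),(175,410),(110,377),(245,377)]])
s=least_squares(lambda c:np.hypot(*(P-c[:2]).T)-c[2],[557,-67,70]);print(s.x,s.fun.round(1))
```

```text
[ 490.1 -327.6   58.7] [ 0.1 -0.4 -0.6  1.1  0.7 -1.2 -0.1 -0.   0.6 -0.2]
[ 482.4 -317.8   26.2] [-0.4 -0.   0.1  0.6 -0.2 -0.8  0.9  0.4  0.2 -0.8]
[ 482.6 -318.7   22.2] [-0.  -0.2  0.6 -0.7  0.3]
[ 492.01046467 -349.6400031    74.        ]
[537.45614716 -77.88020513  73.69072043] [-3.6 -5.1  7.7  4.2 -7.4  3.7 10.  -9.7]
[550.77932111 -70.05611251  67.95099613] [-0.5  0.1  0.9  0.8 -1.4  1.  -0.9  0.1]
```

Run:
```python
from h import *
go([391,-318,110],Rt(0,35,0,1))
```

```text
rv [0.001 0.175 0.001] d [-0.0915  0.0073  0.1778] rows 3.2
```

Converted, 0.1778 m / 0.6 = 0.2963, -0.0915 m / 0.6 = -0.1525, 0.175 rad / 3.1416 = 0.0557.

Call:
move_arm --pt "0 0.0557 0 -0.1525 0.0122 0.2963 0.085" --pt "0 0.0557 0 -0.1525 0.0122 0.2963 0.085" --pt "0 0.0557 0 -0.1525 0.0122 0.2963 0.085" --pt "0 0.0557 0 -0.1525 0.0122 0.2963 0.085" --pt "0 0.0557 0 -0.1525 0.0122 0.2963 0.085" --pt "0 0.0557 0 -0.1525 0.0122 0.2963 0.085"

```text
clock: 1.9
eef_pos: [391.1, -317.4, 111.1]
tcp_rot: [3.14, -0.961, 0.001]
contact_force: [-0.3, 0.9, 1.1]
opening: 0.996
grasp_force: 0.0
```

Run:
```python
from h import *
st(); snap('wrist','w1')
go([498,-318,35],Rt(0,35,0,1))
```

```text
1.9 q [-1.241  0.475  2.396  1.703  0.899 -1.243] p [ 391.1 -317.4  111.1] rpy [ 3.14e+00 -9.61e-01  1.00e-03] F [-0.3  0.9  1.1] g 0.0 o 0.996
rv [ 0.002 -0.002  0.003] d [-0.0021 -0.0002  0.1317] rows 2.1
```

View pics/w1.png

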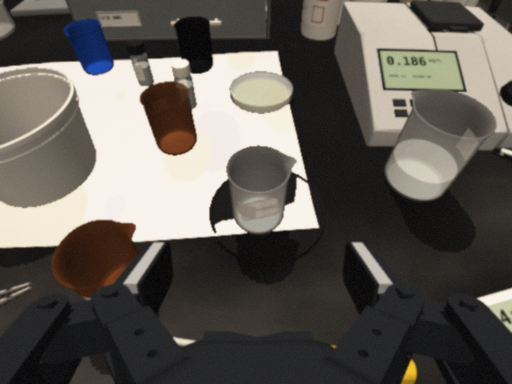

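Run:
```python
from h import *
from scipy.optimize import least_squares
for l,pts,h in [('rim',[(228,172),(287,172),(257,149),(238,155),(257,189)],74),('base',[(258,233),(236,222),(282,220)],5)]:
    P=np.array([atz('w1',u,v,h)[:2] for u,v in pts])
    s=least_squares(lambda c:np.hypot(*(P-c[:2]).T)-c[2],[482,-318,26]);print(l,s.x.round(1),s.fun.round(1))
```

```text
rim [ 482.3 -317.3   23.2] [ 1.3  0.9 -0.5 -0.5 -1.2]
base [ 487.7 -318.    25.8] [0. 0. 0.]
```

Confirmed at (482–485, −318). Go in and close.

Converted, 0.132 m / 0.6 = 0.22, 0.1 m / 0.6 = 0.1667.

Call:
move_arm --pt "0 0 0 -0.0017 0 0.0833 0.085" --pt "0 0 0 -0.0033 0 0.1667 0.085" --pt "0 0 0 -0.0033 0 0.22 0.085" --pt "0 0 0 -0.0033 0 0.22 0.085" --pt "0 0 0 -0.0033 0 0.22 0.03" --pt "0 0 0 -0.0033 0 0.22 0.03" --pt "0 0 0 -0.0033 0 0.22 0.03" --pt "0 0 0 -0.0033 0 0.22 0.03" --grip_force 25

```text
clock: 2.95
eef_pos: [497.8, -317.8, 34.7]
tcp_rot: [3.138, -0.963, 0.001]
contact_force: [-6.5, -0.5, 10.9]
opening: 0.588
grasp_force: 26.0
```

Run:
```python
from h import *
st()
go([498,-318,250],Rt(0,35,0,1))
```

```text
2.95 q [-0.976  0.702  2.288  2.071  0.884 -1.411] p [ 497.8 -317.8   34.7] rpy [ 3.138e+00 -9.630e-01  1.000e-03] F [-6.5 -0.5 10.9] g 26.0 o 0.588
rv [ 0.003 -0.004  0.001] d [ 0.1769  0.0006 -0.1227] rows 3.4
```

Run:
```python
from h import *
go([498,-318,215],Rt(0,35,0,1))
go([567,-25,215],Rt(0,35,0,1))
```

```text
rv [ 0.003 -0.004  0.001] d [ 0.1482  0.0006 -0.1028] rows 2.9
rv [ 0.003 -0.004  0.001] d [ 0.1877 -0.2925 -0.0469] rows 5.6
```

Call:
move_arm --pt "0 0 0 0.0333 0 -0.0233 0.03" --pt "0 0 0 0.1 0 -0.07 0.03" --pt "0 0 0 0.1733 0 -0.12 0.03" --pt "0 0 0 0.2467 0 -0.1717 0.03" --pt "0 0 0 0.2467 -0.0333 -0.1667 0.03" --pt "0 0 0 0.2567 -0.1 -0.15 0.03" --pt "0 0 0 0.2667 -0.1833 -0.1333 0.03" --pt "0 0 0 0.275 -0.2667 -0.125 0.03"

```text
clock: 3.95
eef_pos: [530.5, -156.2, 211.0]
tcp_rot: [3.139, -0.96, -0.0]
contact_force: [1.4, -0.2, -0.6]
opening: 0.592
grasp_force: 26.8
```

Run:
```python
from h import *
st()
go([567,-25,215],Rt(0,35,0,1))
```

```text
3.95 q [-0.562  0.14   2.438  2.145  0.544 -0.993] p [ 530.5 -156.2  211. ] rpy [ 3.139 -0.96  -0.   ] F [ 1.4 -0.2 -0.6] g 26.8 o 0.592
rv [ 0.002 -0.    -0.   ] d [ 0.0242 -0.1313  0.0273] rows 2.2
```

Converted, -0.131 m / 0.6 = -0.2183, -0.13 m / 0.6 = -0.2167.

Call:
move_arm --pt "0 0 0 0.0133 -0.0667 0.015 0.03" --pt "0 0 0 0.0267 -0.1417 0.03 0.03" --pt "0 0 0 0.04 -0.2167 0.045 0.03" --pt "0 0 0 0.04 -0.2183 0.045 0.03"

```text
clock: 4.45
eef_pos: [566.8, -23.7, 215.3]
tcp_rot: [3.141, -0.961, 0.002]
contact_force: [0.1, 0.1, -1.5]
opening: 0.591
grasp_force: 26.9
```

Run:
```python
from h import *
st()
print('b axis check')
for tilt,roll in [(30,60),(22,100),(22,115),(22,125)]:
    r=Rt(0,tilt,roll,1); g=np.array([551,-25,max(175,220-roll)]) ; z=r.as_matrix()[:,2]
    b=(r*Rt(0,35,0,1).inv()).apply([0,0,1]); print(tilt,roll,'beaker axis',b.round(2)); go(g+19*z,r)
```

```text
4.45 q [-0.089  0.118  2.448  2.945  0.39  -1.441] p [566.8 -23.7 215.3] rpy [ 3.141e+00 -9.610e-01  2.000e-03] F [ 0.1  0.1 -1.5] g 26.9 o 0.591
b axis check
30 60 beaker axis [-0.29 -0.71  0.64]
rv [0.044 0.079 1.048] d [-0.0405  0.0013  0.0291] rows 5.6
22 100 beaker axis [-0.59 -0.81  0.08]
rv [0.196 0.167 1.738] d [-0.0379  0.0013  0.0286] rows 9.4
22 115 beaker axis [-0.66 -0.74 -0.11]
rv [0.226 0.146 1.999] d [-0.0379  0.0013  0.0286] rows 10.8
22 125 beaker axis [-0.71 -0.67 -0.22]
rv [0.245 0.13  2.172] d [-0.0379  0.0013  0.0286] rows 11.7
```

Run:
```python
from h import *
for tilt,roll,h in [(30,60,195),(22,120,172)]:
    r=Rt(0,tilt,roll,1); g=np.array([578,-36,h]) ; z=r.as_matrix()[:,2]
    go(g+19*z,r)
```

```text
rv [0.044 0.079 1.048] d [-0.0086  0.0124  0.0397] rows 5.6
rv [0.235 0.138 2.085] d [-0.0249  0.0124  0.0525] rows 11.3
```

Converted, 0.0525 m / 0.6 = 0.0875, 0.046 m / 0.6 = 0.0767, 1.39 rad / 3.1416 = 0.4425.

Call:
move_arm --pt "0.0064 0.0038 0.0554 -0.005 0.005 0.0167 0.03" --pt "0.0124 0.0073 0.1108 -0.01 0.01 0.0333 0.03" --pt "0.0188 0.0111 0.1658 -0.015 0.015 0.05 0.03" --pt "0.0248 0.0146 0.2212 -0.0167 0.0207 0.0667 0.03" --pt "0.0312 0.0185 0.2766 -0.0217 0.0207 0.0717 0.03" --pt "0.0376 0.022 0.332 -0.0283 0.0207 0.0767 0.03" --pt "0.0436 0.0258 0.3871 -0.035 0.0207 0.0833 0.03" --pt "0.05 0.0293 0.4425 -0.0417 0.0207 0.0875 0.03"

```text
clock: 5.45
eef_pos: [595.3, -39.1, 164.5]
tcp_rot: [-2.026, -0.127, -1.449]
contact_force: [0.8, 0.1, -0.7]
opening: 0.591
grasp_force: 26.8
```

Run:
```python
from h import *
st()
for roll in (120,128):
    r=Rt(0,22,roll,1); g=np.array([578,-36,172]) ; z=r.as_matrix()[:,2]
    go(g+19*z,r)
```

```text
5.45 q [-0.203  0.437  2.481  2.839  0.905 -0.067] p [595.3 -39.1 164.5] rpy [-2.026 -0.127 -1.449] F [ 0.8  0.1 -0.7] g 26.8 o 0.591
rv [0.078 0.042 0.689] d [-0.003  -0.001   0.0003] rows 3.7
rv [0.081 0.037 0.828] d [-0.003  -0.001   0.0003] rows 4.5
```

Converted, -0.003 m / 0.6 = -0.005, -0.001 m / 0.6 = -0.0017, 0.828 rad / 3.1416 = 0.2636.

Call:
move_arm --pt "0.0064 0.0035 0.0547 -0.0017 0 0 0.03" --pt "0.0124 0.0067 0.1098 -0.0033 0 0 0.03" --pt "0.0188 0.0102 0.1646 -0.005 0 0 0.03" --pt "0.0248 0.0134 0.2193 -0.005 -0.0017 0 0.03" --pt "0.0255 0.0118 0.2636 -0.005 -0.0017 0 0.03" --pt "0.0255 0.0118 0.2636 -0.005 -0.0017 0 0.03" --pt "0.0255 0.0118 0.2636 -0.005 -0.0017 0 0.03" --pt "0.0255 0.0118 0.2636 -0.005 -0.0017 0 0.03"

```text
clock: 6.45
eef_pos: [595.8, -35.4, 164.9]
tcp_rot: [-2.044, 0.601, -1.85]
contact_force: [-0.4, -0.1, -0.8]
opening: 0.592
grasp_force: 26.9
```

Run:
```python
from h import *
st()
a,_=snap('top','t1'); b,_=snap('wrist','w2'); c,_=snap('scene','s1')
cv2.imwrite('pics/m1.png',np.hstack([cv2.resize(a[130:290,210:420],(420,320)),cv2.resize(c[150:260,180:325],(380,320))])[:,:,::-1])
```

```text
6.45 q [-0.134  0.504  2.507  2.997  1.057  0.676] p [595.8 -35.4 164.9] rpy [-2.044  0.601 -1.85 ] F [-0.4 -0.1 -0.8] g 26.9 o 0.592
```

View pics/m1.png

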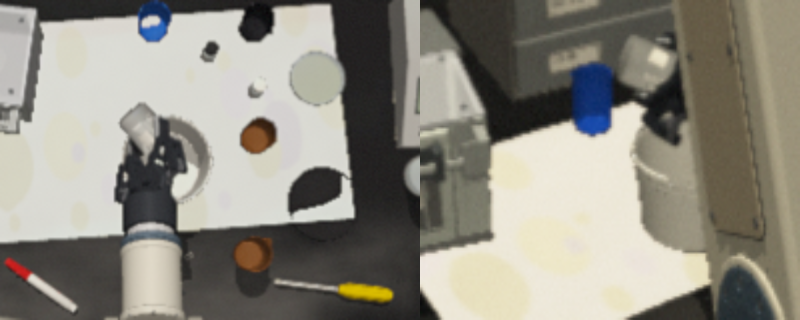

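Run:
```python
from h import *
for tilt,roll in [(8,125),(8,140),(22,128)]:
    r=Rt(0,tilt,roll,1); g=np.array([578,-36,176]) ; z=r.as_matrix()[:,2]
    print((r*Rt(0,35,0,1).inv()).apply([0,0,1]).round(2));go(g+19*z,r)
```

```text
[-0.63 -0.67 -0.39]
rv [ 0.2   -0.144 -0.045] d [-0.0044 -0.0071 -0.0023] rows 1.3
[-0.66 -0.53 -0.54]
rv [ 0.179 -0.169  0.215] d [-0.0044 -0.0071 -0.0023] rows 1.8
[-0.72 -0.65 -0.25]
rv [0.003 0.001 0.007] d [-0.0016 -0.0035 -0.0018] rows 0.1
```

Converted, -0.008 m / 0.6 = -0.0133, -0.0071 m / 0.6 = -0.0118, 0.215 rad / 3.1416 = 0.0684.

Call:
move_arm --pt "0.0318 -0.0255 0.0318 -0.0033 -0.005 -0.0017 0.03" --pt "0.057 -0.0538 0.0684 -0.0073 -0.0118 -0.0033 0.03" --pt "0.057 -0.0538 0.0684 -0.0073 -0.0118 -0.0033 0.03" --pt "0.057 -0.0538 0.0684 -0.0073 -0.0118 0.0133 0.03" --pt "0.057 -0.0538 0.0684 -0.0073 -0.0118 -0.0133 0.03" --pt "0.057 -0.0538 0.0684 -0.0073 -0.0118 -0.0033 0.03"

```text
clock: 7.35
eef_pos: [596.5, -35.9, 174.9]
tcp_rot: [-1.786, 0.861, -1.735]
contact_force: [-0.1, -0.1, -0.4]
opening: 0.592
grasp_force: 26.9
```

Run:
```python
from h import *
st()
# geodesic back: lift slightly first, to roll 0 at tilt 35, pos above
r=Rt(0,35,60,1); g=np.array([560,-60,220]);z=r.as_matrix()[:,2]; go(g+19*z,r)
r=Rt(0,35,0,1); g=np.array([551,-120,220]);z=r.as_matrix()[:,2]; go(g+19*z,r)
```

```text
7.35 q [-0.145  0.772  2.53   2.998  1.59   0.849] p [596.5 -35.9 174.9] rpy [-1.786  0.861 -1.735] F [-0.1 -0.1 -0.4] g 26.9 o 0.592
rv [-0.504  0.089 -1.368] d [-0.0082 -0.0384 -0.0255] rows 7.8
rv [-0.573 -0.209 -2.386] d [ 0.0314 -0.0835 -0.0344] rows 13.2
```

Converted, -0.038 m / 0.6 = -0.0633, -0.03 m / 0.6 = -0.05, -1.368 rad / 3.1416 = -0.4354.

Call:
move_arm --pt "-0.0201 0.0035 -0.0544 -0.0017 -0.0167 -0.0167 0.03" --pt "-0.0401 0.007 -0.1089 -0.005 -0.0333 -0.03 0.03" --pt "-0.0602 0.0105 -0.1633 -0.0083 -0.05 -0.0417 0.03" --pt "-0.0802 0.0143 -0.2177 -0.0133 -0.0633 -0.0433 0.03" --pt "-0.1003 0.0178 -0.2722 -0.0133 -0.0633 -0.0433 0.03" --pt "-0.1203 0.0213 -0.3266 -0.0133 -0.0633 -0.0433 0.03" --pt "-0.1404 0.0248 -0.381 -0.0133 -0.0633 -0.0433 0.03" --pt "-0.1604 0.0283 -0.4354 -0.0133 -0.0633 -0.0433 0.03"

```text
clock: 8.35
eef_pos: [575.5, -60.3, 208.7]
tcp_rot: [-2.254, -0.427, -1.248]
contact_force: [1.8, -0.5, -0.4]
opening: 0.588
grasp_force: 26.9
```

Run:
```python
from h import *
st()
go([535,-200,220],Rt(0,35,0,1))
```

```text
8.35 q [-0.205  0.155  2.426  2.727  0.421 -0.265] p [575.5 -60.3 208.7] rpy [-2.254 -0.427 -1.248] F [ 1.8 -0.5 -0.4] g 26.9 o 0.588
rv [ 0.002  0.    -1.042] d [ 0.1136  0.0826 -0.0394] rows 5.6
```

Converted, 0.1136 m / 0.6 = 0.1893, 0.0826 m / 0.6 = 0.1377, -1.042 rad / 3.1416 = -0.3317.

Call:
move_arm --pt "0 0 -0.0541 0.0317 0.0233 -0.0117 0.03" --pt "0 0 -0.1082 0.0633 0.045 -0.0217 0.03" --pt "0 0 -0.1623 0.095 0.0683 -0.0333 0.03" --pt "0 0 -0.2165 0.1267 0.0917 -0.0433 0.03" --pt "0 0 -0.2737 0.1583 0.115 -0.055 0.03" --pt "0 0 -0.3317 0.1893 0.1377 -0.065 0.03" --pt "0 0 -0.3317 0.1893 0.1377 -0.065 0.03"

```text
clock: 9.22
eef_pos: [535.1, -201.6, 218.5]
tcp_rot: [-3.137, -0.96, -0.009]
contact_force: [-0.4, 0.0, -0.6]
opening: 0.587
grasp_force: 26.9
```

Run:
```python
from h import *
st()
a,_=snap('top','t2'); b,_=snap('wrist','w3'); c,_=snap('scene','s2')
A=cv2.resize(a[180:240,260:330],(420,360)); B=cv2.resize(b,(480,360))
cv2.imwrite('pics/m2.png',np.hstack([A,B[:,:380]])[:,:,::-1])
go([505,-328,36],Rt(0,35,0,1)); go([505,-328,160],Rt(0,35,0,1))
```

```text
9.22 q [-0.672  0.16   2.376  1.951  0.578 -0.867] p [ 535.1 -201.6  218.5] rpy [-3.137 -0.96  -0.009] F [-0.4  0.  -0.6] g 26.9 o 0.587
rv [ 0.     0.001 -0.008] d [-0.165   0.1301  0.0796] rows 3.6
rv [ 0.     0.001 -0.008] d [-0.0635  0.1293  0.0084] rows 2.3
```

View pics/m2.png

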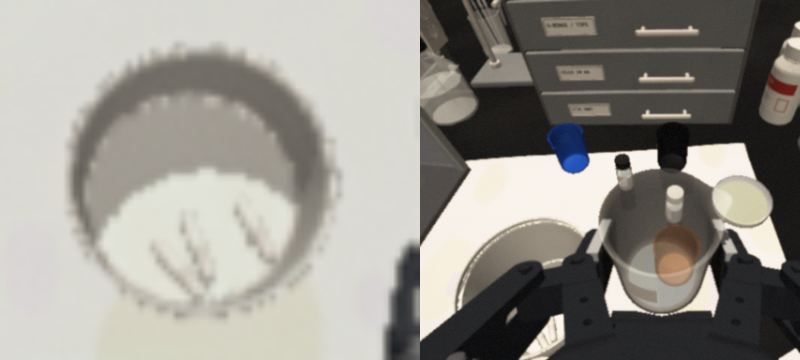

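Converted, -0.16 m / 0.6 = -0.2667, -0.154 m / 0.6 = -0.2567, -0.008 rad / 3.1416 = -0.0025.

Call:
move_arm --pt "0 0 -0.0025 -0.0333 0.0717 0.005 0.03" --pt "0 0 -0.0025 -0.07 0.1433 0.01 0.03" --pt "0 0 -0.0025 -0.1058 0.2155 0.014 0.03" --pt "0 0 -0.0025 -0.1467 0.2158 0.0433 0.03" --pt "0 0 -0.0025 -0.1883 0.2162 0.0717 0.03" --pt "0 0 -0.0025 -0.23 0.2167 0.1017 0.03" --pt "0 0 -0.0025 -0.2567 0.2167 0.12 0.03" --pt "0 0 -0.0025 -0.2667 0.2167 0.1267 0.03"

```text
clock: 10.38
eef_pos: [505.4, -327.4, 40.7]
tcp_rot: [-3.14, -0.958, 0.0]
contact_force: [-0.2, 0.4, -0.7]
opening: 0.592
grasp_force: 26.9
```

Run:
```python
from h import *
st()
go([505,-328,36],Rt(0,35,0,1))
```

```text
10.38 q [-0.973  0.684  2.261  2.033  0.858 -1.355] p [ 505.4 -327.4   40.7] rpy [-3.14  -0.958  0.   ] F [-0.2  0.4 -0.7] g 26.9 o 0.592
rv [-0.002  0.002  0.   ] d [-0.0041  0.0006  0.0024] rows 0.1
```

Converted, -0.0047 m / 0.6 = -0.0078, -0.0032 m / 0.6 = -0.0053.

Call:
move_arm --pt "0 0 0 -0.0027 0 0.0018 0.03" --pt "0 0 0 -0.0053 0 0.0037 0.03" --pt "0 0 0 -0.007 0 0.0048 0.03" --pt "0 0 0 -0.0078 0 0.0053 0.03" --pt "0 0 0 -0.0078 0 0.0053 0.03"

```text
clock: 11.0
eef_pos: [505.1, -328.7, 36.5]
tcp_rot: [3.139, -0.959, 0.004]
contact_force: [0.0, 0.1, -1.0]
opening: 0.591
grasp_force: 26.9
```

Call:
move_arm --pt "0 0 0 -0.002 0 0.0015 0.03" --pt "0 0 0 -0.0027 0 0.002 0.03" --pt "0 0 0 -0.0027 0 0.002 0.03"

```text
clock: 11.38
eef_pos: [505.3, -328.7, 34.6]
tcp_rot: [3.139, -0.96, 0.003]
contact_force: [-2.7, 0.4, 4.5]
opening: 0.589
grasp_force: 27.3
```

Converted, -0.13 m / 0.6 = -0.2167, -0.08 m / 0.6 = -0.1333.

Call:
move_arm --pt "0 0 0 0 0 0 0.055" --pt "0 0 0 0 0 0 0.07" --pt "0 0 0 0 0 0 0.085" --pt "0 0 0 0 0 0 0.085" --pt "0 0 0 0 0 0 0.085" --pt "0 0 0 0 0 -0.05 0.085" --pt "0 0 0 0 0 -0.1333 0.085" --pt "0 0 0 0 0 -0.2167 0.085"

```text
clock: 12.38
eef_pos: [397.7, -328.1, 109.3]
tcp_rot: [3.14, -0.958, 0.003]
contact_force: [0.1, -1.6, 0.9]
opening: 0.994
grasp_force: 0.0
```

Run:
```python
from h import *
st(); snap('wrist','w4'); 
z=np.load('pics/w4.npz')
# cage in w0/top: print depth map world points for cage region at t0 with z 150..200
t=np.load('pics/t0.npz'); 
pts=np.array([[*dep('t0',u,v),u,v] for v in range(115,205) for u in range(125,245)])
m=(pts[:,2]>158)&(pts[:,2]<215); print(m.sum()); P=pts[m]; print(np.c_[P.round()][:60].astype(int).tolist())
im=cv2.imread('pics/w4.png'); cr=cv2.resize(im[100:340,160:360],(500,600))
tc=cv2.resize(cv2.imread('pics/t0.png')[170:205,170:230],(300,175),interpolation=cv2.INTER_CUBIC)
o=np.zeros((600,800,3),np.uint8); o[:,:500]=cr; o[:175,500:]=tc; cv2.imwrite('pics/m3.png',o)
```

```text
12.38 q [-1.232  0.484  2.369  1.694  0.892 -1.219] p [ 397.7 -328.1  109.3] rpy [ 3.14e+00 -9.58e-01  3.00e-03] F [ 0.1 -1.6  0.9] g 0.0 o 0.994
46
[[766, 324, 158, 164, 136], [710, 318, 159, 165, 154], [596, 260, 186, 181, 190], [596, 257, 188, 182, 190], [596, 254, 186, 183, 190], [593, 263, 187, 180, 191], [593, 260, 188, 181, 191], [593, 257, 186, 182, 191], [593, 255, 185, 183, 191], [592, 251, 190, 184, 191], [591, 266, 183, 179, 192], [589, 261, 193, 180, 192], [590, 260, 186, 181, 192], [589, 256, 194, 182, 192], [589, 253, 190, 183, 192], [590, 251, 189, 184, 192], [590, 248, 186, 185, 192], [587, 266, 187, 179, 193], [587, 262, 189, 180, 193], [587, 260, 187, 181, 193], [587, 257, 188, 182, 193], [587, 254, 187, 183, 193], [587, 251, 187, 184, 193], [584, 266, 186, 179, 194], [583, 261, 194, 180, 194], [584, 260, 187, 181, 194], [584, 257, 188, 182, 194], [584, 253, 189, 183, 194], [584, 250, 190, 184, 194], [585, 249, 183, 185, 194], [588, 250, 162, 186, 194], [581, 262, 187, 180, 195], [582, 260, 182, 181, 195], [582, 257, 184, 182, 195], [581, 253, 189, 183, 195], [582, 251, 184, 184, 195], [583, 251, 173, 185, 195], [585, 250, 161, 186, 195], [579, 263, 185, 180, 196], [578, 259, 189, 181, 196], [579, 257, 185, 182, 196], [578, 253, 192, 183, 196], [581, 254, 171, 184, 196], [582, 252, 166, 185, 196], [579, 258, 164, 183, 197], [580, 256, 158, 184, 197]]
```

View pics/m3.png

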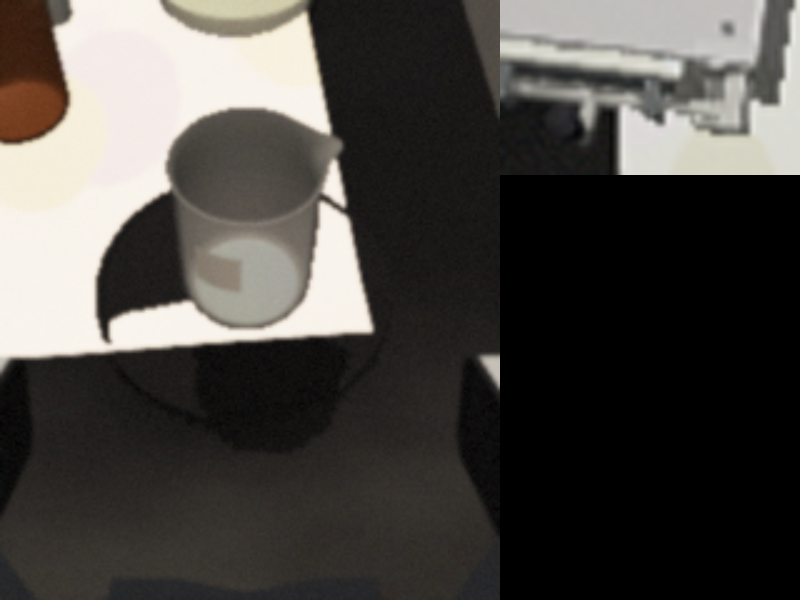

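Run:
```python
from h import *
print('beaker base',atz('w4',258.8,212,5), 'rim',atz('w4',258,166,74))
pts=np.array([[*dep('t0',u,v),u,v] for v in range(115,205) for u in range(125,245)])
m=(pts[:,2]>143)&(pts[:,2]<156)&(pts[:,0]<785)&(pts[:,0]>560)&(pts[:,1]<350); P=pts[m][:,:2].astype(np.float32)
print(len(P),cv2.minAreaRect(P),P.min(0),P.max(0))
# front edge: for each u, min x ; sides: for each v, min/max y
Q=pts[m]
F=np.array([[q[:,1][q[:,0].argmin()],q[:,0].min()] for u in range(140,222,3) if len(q:=Q[Q[:,4-0-1]==u])])
print(F.round().astype(int).tolist())
B=np.array([[q[:,1][q[:,0].argmax()],q[:,0].max()] for u in range(150,228,3) if len(q:=Q[Q[:,3]==u])])
print(B.round().astype(int).tolist()); print(np.polyfit(F[:,0],F[:,1],1),np.polyfit(B[:,0],B[:,1],1))
for v in range(135,185,8):
    q=Q[Q[:,4]==v]; 
    if len(q): print(v,q[:,:2][q[:,1].argmin()].round(),q[:,:2][q[:,1].argmax()].round())
```

```text
beaker base [ 491.33025145 -328.90803578    5.        ] rim [ 489.39852202 -328.00339071   74.        ]
3356 ((682.63525390625, 241.9878387451172), (215.99925231933594, 204.03875732421875), 89.88031768798828) [580.641   133.81789] [784.8197  349.83362]
[[348, 651], [339, 636], [329, 647], [321, 636], [311, 633], [303, 642], [294, 633], [285, 642], [276, 636], [266, 633], [254, 581], [248, 630], [240, 630], [230, 633], [221, 627], [212, 624], [203, 624], [194, 624], [184, 591], [176, 626], [167, 591], [158, 612], [149, 627]]
[[349, 776], [342, 784], [333, 785], [324, 785], [314, 781], [305, 785], [296, 784], [286, 783], [277, 783], [269, 784], [259, 784], [250, 784], [241, 784], [231, 781], [222, 783], [213, 783], [204, 781], [194, 779], [186, 781], [176, 776], [167, 777], [158, 778], [149, 774], [140, 772]]
[1.75525796e-01 5.82996895e+02] [3.76149107e-02 7.71783934e+02]
135 [771. 134.] [771. 347.]
143 [746. 137.] [746. 349.]
151 [721. 139.] [722. 348.]
159 [696. 141.] [696. 350.]
167 [672. 144.] [672. 348.]
175 [649. 147.] [649. 343.]
183 [624. 156.] [624. 218.]
```

Run:
```python
from h import *
go([380,-280,330],Rt(0,90,0,1))
```

```text
rv [ 0.001 -0.958  0.001] d [ 0.1705 -0.0477 -0.1379] rows 5.1
```

Converted, 0.17 m / 0.6 = 0.2833, -0.0477 m / 0.6 = -0.0795, -0.958 rad / 3.1416 = -0.3049.

Call:
move_arm --pt "0 0 0 0.0333 0 -0.0833 0.085" --pt "0 -0.0446 0 0.1 -0.0167 -0.1667 0.085" --pt "0 -0.0955 0 0.1667 -0.0333 -0.23 0.085" --pt "0 -0.1528 0 0.2833 -0.0795 -0.23 0.085" --pt "0 -0.2101 0 0.2833 -0.0795 -0.23 0.085" --pt "0 -0.2642 0 0.2833 -0.0795 -0.23 0.085" --pt "0 -0.3049 0 0.2833 -0.0795 -0.23 0.06" --pt "0 -0.3049 0 0.2833 -0.0795 -0.23 0.05"

```text
clock: 13.42
eef_pos: [383.6, -281.5, 330.1]
tcp_rot: [-3.13, -0.141, 0.011]
contact_force: [-0.5, 0.4, -0.9]
opening: 0.604
grasp_force: 0.0
```

Run:
```python
from h import *
st()
go([480,20,330],Rt(-3,90,0,1))
go([587,258,260],Rt(-6.1,90,0,1))
```

```text
13.43 q [-0.71  -0.032  1.882  0.11   1.195  0.814] p [ 383.6 -281.5  330.1] rpy [-3.13  -0.141  0.011] F [-0.5  0.4 -0.9] g 0.0 o 0.604
rv [-0.016 -0.141  0.064] d [ 0.0987 -0.3002  0.0178] rows 5.1
rv [-0.02  -0.14   0.118] d [ 0.1974 -0.536   0.1053] rows 9.3
```

Converted, -0.46 m / 0.6 = -0.7667, 0.14 m / 0.6 = 0.2333, -0.141 rad / 3.1416 = -0.0449.

Call:
move_arm --pt "-0.0013 -0.0095 0.0048 0.0333 -0.0917 0.005 0.05" --pt "-0.0025 -0.0191 0.0095 0.0667 -0.1917 0.0117 0.05" --pt "-0.0038 -0.0318 0.0143 0.1 -0.2917 0.0183 0.05" --pt "-0.0051 -0.0449 0.0191 0.1333 -0.3917 0.025 0.05" --pt "-0.0057 -0.0449 0.0255 0.1667 -0.4917 0.03 0.05" --pt "-0.0064 -0.0446 0.0318 0.2 -0.5833 0.0333 0.05" --pt "-0.0064 -0.0446 0.0376 0.2333 -0.675 0.0417 0.05" --pt "-0.0064 -0.0446 0.0376 0.2667 -0.7667 0.05 0.05"

```text
clock: 14.42
eef_pos: [539.1, 183.8, 328.3]
tcp_rot: [-3.136, -0.001, -0.104]
contact_force: [0.8, -0.6, 0.3]
opening: 0.586
grasp_force: 0.0
```

Run:
```python
from h import *
st()
snap('wrist','w5')
go([587,258,260],Rt(-6.1,90,0,1))
go([560,225,290],Rt(-6.1,90,0,1))
pts=np.array([[*dep('w5',u,v),u,v] for v in range(0,384) for u in range(0,512)])
m=(pts[:,2]>183)&(pts[:,2]<196)&(abs(pts[:,0]-587)<40)&(abs(pts[:,1]-257)<40); P=pts[m]; print(m.sum()); 
if m.sum(): print(P.mean(0),P.min(0),P.max(0))
```

```text
14.43 q [0.323 0.186 1.64  0.005 1.312 1.997] p [539.1 183.8 328.3] rpy [-3.136e+00 -1.000e-03 -1.040e-01] F [ 0.8 -0.6  0.3] g 0.0 o 0.586
rv [-0.01  -0.002  0.004] d [ 0.0387 -0.0721  0.0686] rows 1.7
rv [-0.01  -0.002  0.004] d [ 0.0153 -0.0368  0.0382] rows 0.9
343
[585.8937246  257.15725066 186.50942303 177.81924198 141.89504373] [576.00362372 247.78645308 183.16636834 168.         132.        ] [595.26591993 267.45435898 189.11177489 188.         152.        ]
```

Run:
```python
from h import *
go([586,257.3,215],Rt(-6.1,90,0,1))
go([586,257.3,149],Rt(-6.1,90,0,1))
```

```text
rv [-0.01  -0.002  0.004] d [ 0.0377 -0.0708  0.1136] rows 2.2
rv [-0.01  -0.002  0.004] d [ 0.0376 -0.0702  0.1796] rows 3.1
```

Converted, 0.1796 m / 0.6 = 0.2993, -0.0702 m / 0.6 = -0.117, -0.01 rad / 3.1416 = -0.0032.

Call:
move_arm --pt "-0.0032 0 0.0013 0.03 -0.0583 0.0667 0.05" --pt "-0.0032 0 0.0013 0.0628 -0.1177 0.1333 0.05" --pt "-0.0032 0 0.0013 0.0628 -0.1177 0.175 0.05" --pt "-0.0032 0 0.0013 0.0628 -0.1173 0.2333 0.05" --pt "-0.0032 0 0.0013 0.0627 -0.1172 0.275 0.05" --pt "-0.0032 0 0.0013 0.0627 -0.117 0.2993 0.05" --pt "-0.0032 0 0.0013 0.0627 -0.117 0.2993 0.05"

```text
clock: 15.35
eef_pos: [583.7, 248.4, 148.5]
tcp_rot: [3.137, 0.0, -0.108]
contact_force: [-0.1, -0.1, 0.9]
opening: 0.586
grasp_force: 0.0
```

Call:
move_arm --pt "0 0 0 0 0 0 0.005" --pt "0 0 0 0 0 0 0.005" --pt "0 0 0 0 0 0 0.005" --pt "0 0 0 0 0 0 0.005" --pt "0 0 0 0 0 0 0.005" --grip_force 60

```text
clock: 15.98
eef_pos: [586.4, 253.9, 151.9]
tcp_rot: [-3.136, -0.007, -0.109]
contact_force: [1.2, 21.7, -1.8]
opening: 0.199
grasp_force: 58.4
```

Run:
```python
from h import *
st()
```

```text
15.97 q [4.060e-01 4.500e-01 1.677e+00 2.000e-03 1.005e+00 2.084e+00] p [586.4 253.9 151.9] rpy [-3.136 -0.007 -0.109] F [ 1.2 21.7 -1.8] g 58.4 o 0.199
```

Converted, -0.012 m / 0.6 = -0.02, -0.009 m / 0.6 = -0.015.

Call:
move_arm --pt "0 0 0 0 -0.0083 0 0.005" --pt "0 0 0 0 -0.01 -0.005 0.005" --pt "0 0 0 0 -0.01 -0.01 0.005" --pt "0 0 0 0 -0.01 -0.015 0.005" --pt "0 0 0 0 -0.01 -0.02 0.005" --pt "0 0 0 0 -0.01 -0.02 0.005" --pt "0 0 0 0 -0.01 -0.02 0.005"

```text
clock: 16.85
eef_pos: [585.1, 254.6, 161.3]
tcp_rot: [3.138, -0.002, -0.108]
contact_force: [2.8, 1.8, -2.2]
opening: 0.2
grasp_force: 58.6
```

Converted, -0.038 m / 0.6 = -0.0633, -0.034 m / 0.6 = -0.0567.

Call:
move_arm --pt "0 0 0 0 0 -0.0017 0.005" --pt "0 0 0 0 -0.0083 -0.0017 0.005" --pt "0 0 0 0 -0.0183 -0.0017 0.005" --pt "0 0 0 0 -0.0283 -0.0017 0.005" --pt "0 0 0 0 -0.0383 -0.0017 0.005" --pt "0 0 0 0 -0.0483 -0.0017 0.005" --pt "0 0 0 0 -0.0567 -0.0017 0.005" --pt "0 0 0 0 -0.0633 -0.0017 0.005"

```text
clock: 17.85
eef_pos: [589.1, 292.8, 162.2]
tcp_rot: [3.138, -0.002, -0.108]
contact_force: [2.2, -2.1, -0.9]
opening: 0.201
grasp_force: 58.6
```

Run:
```python
from h import *
st()
```

```text
17.85 q [ 0.461  0.471  1.618 -0.005  1.053  2.143] p [589.1 292.8 162.2] rpy [ 3.138e+00 -2.000e-03 -1.080e-01] F [ 2.2 -2.1 -0.9] g 58.6 o 0.201
```

Run:
```python
import numpy as np
v=np.array([-56.,-101.6]);xt=np.array([.994,-.108]);yt=np.array([-.108,-.994])
for k in range(1,17):
    t=.033*k;c,s=np.cos(t),np.sin(t);d=np.array([v[0]*c+v[1]*s,-v[0]*s+v[1]*c])-v
    print(round(t,3),(d@xt/1000).round(4),(d@yt/1000).round(4))
```

```text
0.033 -0.0035 -0.0015
0.066 -0.007 -0.0032
0.099 -0.0104 -0.0049
0.132 -0.0137 -0.0068
0.165 -0.017 -0.0088
0.198 -0.0202 -0.0109
0.231 -0.0233 -0.0131
0.264 -0.0264 -0.0154
0.297 -0.0294 -0.0178
0.33 -0.0323 -0.0203
0.363 -0.0351 -0.0228
0.396 -0.0378 -0.0255
0.429 -0.0405 -0.0283
0.462 -0.043 -0.0311
0.495 -0.0455 -0.0341
0.528 -0.0478 -0.0371
```

Converted, -0.0264 m / 0.6 = -0.044, -0.0233 m / 0.6 = -0.0388, 0.264 rad / 3.1416 = 0.084.

Call:
move_arm --pt "0 0 0.0105 -0.0058 -0.0025 0 0.005" --pt "0 0 0.021 -0.0117 -0.0053 0 0.005" --pt "0 0 0.0315 -0.0173 -0.0082 0 0.005" --pt "0 0 0.042 -0.0228 -0.0113 0 0.005" --pt "0 0 0.0525 -0.0283 -0.0147 0 0.005" --pt "0 0 0.063 -0.0337 -0.0182 0 0.005" --pt "0 0 0.0735 -0.0388 -0.0218 0 0.005" --pt "0 0 0.084 -0.044 -0.0257 0 0.005"

```text
clock: 18.85
eef_pos: [565.0, 311.0, 162.4]
tcp_rot: [3.139, -0.004, -0.373]
contact_force: [5.0, -1.3, -2.0]
opening: 0.201
grasp_force: 58.6
```

Run:
```python
from h import *
st()
import numpy as np
xt=np.array([.994,-.108]);yt=np.array([-.108,-.994])
v=np.array([-56.,-101.6]); a=.264
f=lambda t:np.array([v[0]*np.cos(t)+v[1]*np.sin(t),-v[0]*np.sin(t)+v[1]*np.cos(t)])
# tool rotated clockwise by a
c,s=np.cos(a),np.sin(a);rot=lambda w:np.array([w[0]*c+w[1]*s,-w[0]*s+w[1]*c])
for k in range(1,9):
    d=f(a+.033*k)-f(a); print(round(.033*k,3),(d@rot(xt)/1000).round(4),(d@rot(yt)/1000).round(4))
```

```text
18.85 q [ 0.503  0.451  1.649 -0.005  1.041  2.45 ] p [565.  311.  162.4] rpy [ 3.139 -0.004 -0.373] F [ 5.  -1.3 -2. ] g 58.6 o 0.201
0.033 -0.0035 -0.0015
0.066 -0.007 -0.0032
0.099 -0.0104 -0.0049
0.132 -0.0137 -0.0068
0.165 -0.017 -0.0088
0.198 -0.0202 -0.0109
0.231 -0.0233 -0.0131
0.264 -0.0264 -0.0154
```

Force about 5 N against the spring; the gate follows. Same arc again.

Converted, -0.0264 m / 0.6 = -0.044, -0.0233 m / 0.6 = -0.0388, 0.264 rad / 3.1416 = 0.084.

Call:
move_arm --pt "0 0 0.0105 -0.0058 -0.0025 0 0.005" --pt "0 0 0.021 -0.0117 -0.0053 0 0.005" --pt "0 0 0.0315 -0.0173 -0.0082 0 0.005" --pt "0 0 0.042 -0.0228 -0.0113 0 0.005" --pt "0 0 0.0525 -0.0283 -0.0147 0 0.005" --pt "0 0 0.063 -0.0337 -0.0182 0 0.005" --pt "0 0 0.0735 -0.0388 -0.0218 0 0.005" --pt "0 0 0.084 -0.044 -0.0257 0 0.005"

```text
clock: 19.85
eef_pos: [545.9, 334.7, 162.1]
tcp_rot: [3.14, -0.004, -0.637]
contact_force: [5.2, -2.0, -1.1]
opening: 0.202
grasp_force: 58.6
```

Call:
move_arm --pt "0 0 0 0 0 0 0.005" --pt "0 0 0 0 0 0 0.005" --pt "0 0 0 0 0 0 0.005" --pt "0 0 0 0 0 0 0.005"

```text
clock: 20.35
eef_pos: [545.6, 334.4, 161.9]
tcp_rot: [3.139, -0.004, -0.636]
contact_force: [4.8, -2.0, -0.8]
opening: 0.2
grasp_force: 58.6
```

Run:
```python
from h import *
st()
a,_=snap('top','t3'); b,_=snap('scene','s3')
A=cv2.resize(a[110:270,120:400],(700,400)); cv2.imwrite('pics/m4.png',np.vstack([A,np.hstack([cv2.resize(b[150:250,90:220],(260,200)),cv2.resize(a[180:240,260:330],(234,200)),np.zeros((200,206,3),np.uint8)])])[:,:,::-1])
```

```text
20.35 q [ 0.55   0.445  1.66  -0.005  1.037  2.759] p [545.6 334.4 161.9] rpy [ 3.139 -0.004 -0.636] F [ 4.8 -2.  -0.8] g 58.6 o 0.2
```

View pics/m4.png

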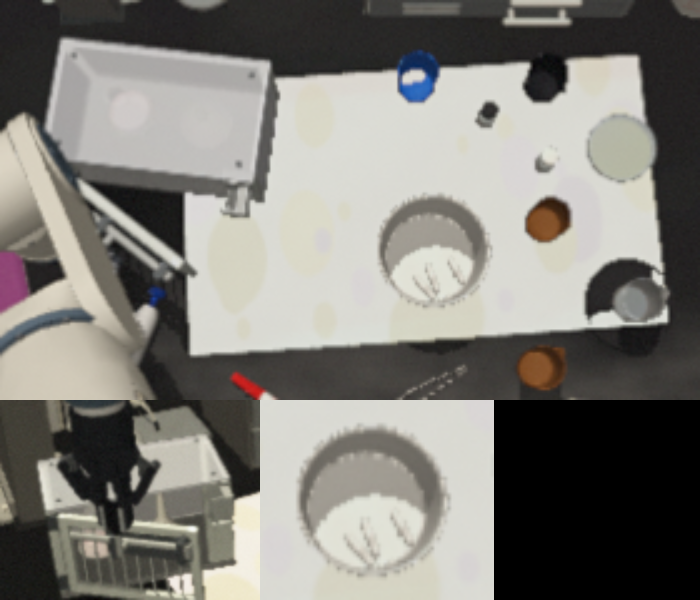

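```bash
python3 -c "
from rig import order; print(order.sign_off())"
```

```text
the job is handed in; nothing more can be done
None
```

The job is handed in at about 20 s on the clock: the three stirring bars are in the tub, the beaker stands upright within about 2 mm of the mat's middle, and the gripper still holds the unbolted gate at roughly 0.53 rad; the vials and petri dish were not touched, and no verdict came back.

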